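# Tip up two returned parts crates and push the stamped one to the dispatch line

## Task

Two small empty wooden crates have come back to the bench, and one of them has a round stamp under its floor. With your fingertips against the upper part of its near end, tip each crate gently over away from you until it rests on its back end, so that both undersides face you; then push the stamped one, still on its back end, gently away from you until it is flush against the steel stop rail of the dispatch line, and leave the other one where you tipped it. Do not grip or lift a crate or throw it over, and leave the other things on the bench alone.

Things in the scene. Friction and masses are not known exactly. Their poses are not given: they have to be found in the camera images.
- crate_a: stamped crate: open pine box on a sheet-steel floor, outside 74 long (own x) x 76 wide (own y) x 105 mm high (own z), end boards 8 mm, about 0.36 kg (bottom-heavy), upright and empty at the start, own +x away from the robot (within 0.12 rad). Origin: centre of the underside, which bears a round black stamp, 57 mm across, a ring with a T in it. The crates stand side by side in either order.
- crate_b: unstamped crate: same size, build, weight, axes and origin as crate_a, underside bare steel. Lying on its back end a crate is 74 mm tall and 105 mm deep; own x points straight down, own z away from the robot, and the underside is the upright face towards the robot. It slides on the bench with friction about 0.6, so it tips only if pushed near the top and slides if pushed low.
- stamp (a point): centre of the stamp, on the underside of crate_a (at its origin)
- heel_a (a point): middle of crate_a's lower back edge (own x = +37 mm, z = 0), on which it pivots when the upper part of the near end board (flat, 76 mm wide, own x = -37 mm, z up to 105 mm) is pushed away from the robot. Past about 60 degrees it goes over by itself and settles on its flat back end board; let go sooner it falls back.
- heel_b (a point): the same point of crate_b
- rim_a (a point): middle of crate_a's upper back edge (own x = +37 mm, z = 105 mm); with the crate on its back end it lies on the bench on the side away from the robot and is what meets the rail
- rail: dispatch line: steel angle screwed down across the back of the bench, 370 mm long (own y), upright leg 32 mm high and 4 mm thick, fixed. Origin: middle of the foot of its front face (towards the robot); own x points away from the robot, square to that face. Turned by up to 0.08 rad.
- bench_vice: red bench vice bolted down at the back left, fixed, an obstacle for wide grippers: up to 223 mm tall. Its barrel points to the near right and ends beside the left-hand crate: in the vice's own frame it spans x = -35 to 71 mm, y = 0 to 212 mm, 56 to 170 mm above the bench. Origin: on the bench under the vice.
- punch: bystander: steel drift punch, 11 mm thick, 120 mm long, lying between the two crates and pointing away from the robot; origin at the centre of its underside
- bolt: bystander: black flange bolt, 35 mm tall, standing on its 20 mm head at the back, left of the crates and in front of the rail; origin at the centre of its underside
- spanner: bystander: combination spanner, 31x178x8 mm, lying flat in front of the right-hand crate; origin at the centre of its underside
- bolt_tray: bystander: round pressed-metal tray with bolts in it, 69 mm across, 22 mm tall, at the near left; origin at the centre of its underside
- bearing: bystander: roller bearing lying flat, 68 mm across, 20 mm tall, at the near left; origin at the centre of its underside
- filter: bystander: black oil filter canister, 68 mm across, 90 mm tall, standing at the left edge; origin at the centre of its underside

How it is judged (in metres and radians):
On the way, in this order (a step that is already met when the one before it is completed fails the run):
1. both crates stand on their back ends at the same time, undersides towards the robot (angle between each of crate_a, crate_b's own x axis and vertical above 2.9 rad and linear speed of each of crate_a, crate_b below 0.02 m/s), for 0.3 s.
2. the stamped crate stands on end flush against the dispatch rail (angle between crate_a's own x axis and vertical above 2.9 rad and x of rim_a in the frame of rail above -0.005 m and angle between the z axis of crate_a and the x axis of rail, either way round below 0.08 rad and y of rim_a in the frame of rail between -0.185 and 0.185 m and linear speed of crate_a below 0.02 m/s), for 0.2 s.
At the end, for the whole second after the job is handed in: Stamped crate on its back end (within 14 degrees), at rest, its rim within 5 mm of the rail's front face and square to it within 0.08 rad, within the rail's length; the other crate on its back end, at rest, its lower back edge within 70 mm of where it started (all of step 2 and angle between crate_b's own x axis and vertical above 2.9 rad and linear speed of crate_b below 0.02 m/s and distance of heel_b from where it was at the start of the episode below 0.07 m); the robot touches nothing.
It fails at once if a crate is rammed against the rail (over 45 N) (contact force between any of crate_a, crate_b and rail above 45 N).
It fails at once if a crate is thrown or knocked over (it turns faster than 9 rad/s) (angular speed of any of crate_a, crate_b above 9 rad/s).
It fails at once if a crate is lifted off the bench, tipped sideways or turned right over (its lower back edge rises more than 30 mm) (height (world z) of any of heel_a, heel_b above 0.03 m).
It fails at once if another thing on the bench is shifted by more than 30 mm (distance of any of punch, bolt, spanner, bolt_tray, bearing, filter from where it was at the start of the episode above 0.03 m).
It fails at once if the bolt or the oil filter is knocked over (angle between any of bolt, filter's own z axis and vertical above 0.5 rad).
It also fails if it takes over 51 s, if anything falls off the work surface, if the arm or the gripper's body presses on something with over 40 N, if the wrist force passes 120 N, or if a joint passes its speed limit or range.

## Robot

A 6-joint arm with a two-finger parallel gripper is mounted at the origin on the work surface; the furniture and walls round the work are solid. World frame = base frame: x ahead of the robot, y to its left, z up, the work surface at z = 0. Lengths are in m, angles in degrees, forces in N, time in s.
With the tool pointing down it reaches from about 0.35 to 0.875 m from the base axis. Payload 4.2 kg.
Tool frame: the origin (TCP) lies on the front face of the gripper's body, between the roots of the fingers; the fingertips stand 70 mm ahead of it and the grasp point (between the pads) lies 51 mm ahead of it (r.nose_length is the distance from the TCP to the fingertips, in m); z points along the fingers, y is the direction in which the jaws open and shut (so a half turn about z gives the same grasp; the last joint's range is limited). The gripper opens to 87 mm and grips with 3 to 60 N. Pads are 19 mm wide; open, the fingers measure 117 mm over their backs; the gripper's body (75 mm by 190 mm) begins 51 mm behind the grasp point.
Start: joints at [81.795, 22.042, 0.453, 0, -68.411, -14.817], TCP at [0.244, 0.575, 0.292] pointing down, gripper open.
Joint ranges: [-179.83, 179.83], [-69.29, 118.12], [-61.27, 80.66], [-181.25, 117.63], [-171.15, -9.14], [-177.46, 177.46]. Speed limits (degrees/s): [159.86, 159.86, 180, 180, 180, 180].

## Interface

Orientations are given as a 3x3 rotation matrix whose columns are the frame's x, y, z axes.
In Python, from station import telemetry, capture, order, r gives the robot as it stands.
- The arm moves only by the tool drive_tool, never from a script. Its argument "series" is a list of rows, each a list of 4 numbers: the shift along the tool's x, y, z as a fraction of full scale, then the turn about the tool's z as a fraction of full scale. In form: [[dx, dy, dz, turn], ...]. A call has 1 to 10 rows; each row is the pose to reach, as a shift and turn from the pose commanded when the call began, along the tool's axes at that moment; what a row does not reach only later rows make up. Full scale, the value 1, is 0.12 m for a shift and 2 rad for a turn. A row lasts 1/8 s, in which the tool goes at most 62.5 mm and 10.7 degrees, less where a joint would pass 70% of its speed; a pose out of reach is approached as far as the arm can. A call with a number of a shift or a turn outside -1 to 1 is refused whole. A call with a gripper value outside its range is refused whole. "fingers" is the finger opening in mm, from 0 to 87, set as the call begins (left out, the last holds). The fingers move at their own pace and stop on an object; the grip force is fixed at half the most. Time passes only in rows, so rows that repeat a pose let the fingers close. It gives the time, the measured TCP pose, the force and the opening at its end, in the units of the state.
- telemetry.sense(): the state, without advancing time (a new reading comes with each control period).
- capture(name): name is "side" or "top" or "wrist"; returns a dict with "color" (400x640x3 uint8, blue, green, red), "fx", "fy", "cx", "cy" (pixels), "eye" and "attitude" of the camera in the world; the wrist camera has in their place "mount" (4x4, takes a point from camera to tool coordinates, whose origin is the TCP and whose axes are the flange's). Camera axes: x right, y up, looking along -z (the intrinsics and any distortion apply to the point x, -y, -z); pixel columns grow to the right and rows downward; lengths in m; the calibration is good to about 2 mm. A picture is of the moment at which its call begins: read the wrist's pose just before it. There is no depth.
- order.finish_job(): hands the job in, once; it reports no verdict.
The state is a dict: "time_s": time; "joints": joint angles; "joint_velocities": joint speeds; "effort": joint torques, N m; "tcp_pos": TCP position; "ee_rot": TCP orientation; "wrist_force": force on the tool from outside, world axes, zero at the start; "moment": the same for the moment, N m; "gripper_width": opening from 0.0 (shut) to 1.0 (fully open).
Only numpy, scipy, OpenCV 4.12 (cv2) and the standard library are available. Lean on these libraries where they do the work, as an engineer would, in place of code of your own. Each camera call takes 0.05 s, during which the arm holds its last target. There are 200 camera calls.

## Working session

There is one attempt and no reset: what is moved stays moved. The work goes in short steps, Python scripts to look and compute and a tool call to move; the robot and the scene stay as the last step left them, time stands still between calls to the robot, and variables do not carry over. Pictures are saved under pics/ and viewed, about 8 in all and at most 12, crops included, and the job is handed in when it is done.

Besides the shell and the picture viewer there is one more tool, called after "Emit:" as name(argument=value, ...), one argument or row to a line, values as JSON. drive_tool: Moves the arm, as the interface text tells. Shift numbers are shares of 0.12 m and turn numbers shares of 2 rad, none past 1 either way. Its arguments: {"type":"object","properties":{"series":{"type":"array","items":{"type":"array","items":{"type":"number","minimum":-1,"maximum":1}}},"fingers":{"type":"number"}},"required":["series"]}

```bash
mkdir -p pics; ls; cat > h.py <<'E'
import numpy as np, cv2
from station import telemetry, capture, order, r
def ray(c,u,v):
    d=np.array([(u-c["cx"])/c["fx"],-(v-c["cy"])/c["fy"],-1.])
    return np.array(c["eye"]),np.array(c["attitude"])@d
def onz(c,u,v,z=0):
    e,d=ray(c,u,v); return e+d*(z-e[2])/d[2]
def proj(c,p):
    q=np.array(c["attitude"]).T@(np.array(p)-np.array(c["eye"]))
    return c["cx"]+c["fx"]*q[0]/-q[2], c["cy"]-c["fy"]*q[1]/-q[2]
E
python3 - <<'E'
from h import *
s=telemetry.sense(); print(s["time_s"],s["tcp_pos"],s["ee_rot"],s["wrist_force"],r.nose_length)
for n in("side","top"):
    c=capture(n); cv2.imwrite(f"pics/{n}0.png",c["color"]); print({k:v for k,v in c.items() if k!="color"})
E
```

```text
pics
0.0 [0.24424152 0.57480306 0.29112929] [[ 9.20264987e-01 -3.91294967e-01 -7.75800201e-04]
 [-3.91295721e-01 -9.20262598e-01 -2.09983993e-03]
 [ 1.07716887e-04  2.23597646e-03 -9.99997494e-01]] [-0.35671263 -0.30242763  0.73141618] 0.0697
{'fx': 397.84717380711066, 'fy': 397.84717380711066, 'cx': 323.26445935549543, 'cy': 200.30872450189108, 'eye': array([0.84585364, 0.52283483, 0.69628404]), 'attitude': array([[-0.80700434, -0.42084   ,  0.41429178],
       [ 0.59054178, -0.57758111,  0.56361376],
       [ 0.00209589,  0.69949536,  0.71463407]])}
{'fx': 380.71947437367305, 'fy': 380.71947437367305, 'cx': 325.9353571670485, 'cy': 201.71250422777933, 'eye': array([0.33608583, 0.02461285, 0.99122607]), 'attitude': array([[ 0.01541351,  0.98230778, -0.18663828],
       [-0.99958337,  0.01058247, -0.02685326],
       [-0.02440307,  0.18697442,  0.98206164]])}
```

View pics/side0.png

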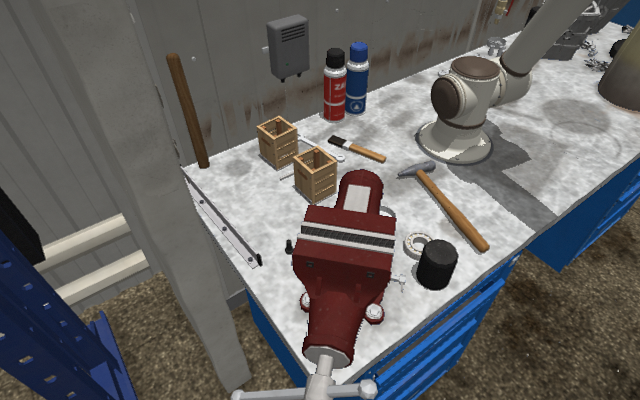

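View pics/top0.png

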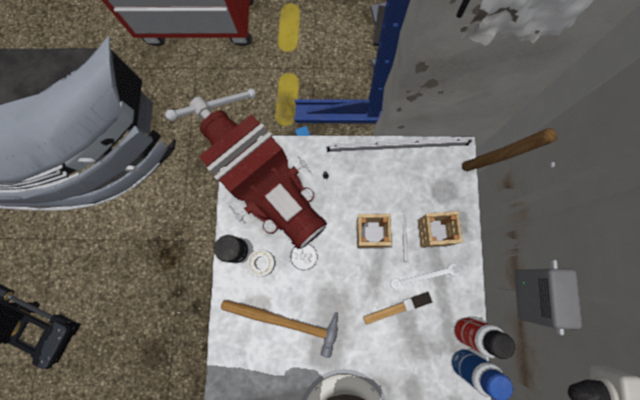

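Top view: left crate at about (375,231), right crate at (440,229), rail from (328,150) to (470,142), vice barrel end at about (315,240). Next I'll take an enlarged crop with colour masks.

```bash
python3 - <<'E'
from h import *
c=capture("top"); im=c["color"]
hsv=cv2.cvtColor(im,cv2.COLOR_BGR2HSV)
m=cv2.inRange(hsv,(8,60,60),(28,255,255)); m[:195]=0;m[255:]=0;m[:,:345]=0;m[:,475:]=0
m=cv2.morphologyEx(m,cv2.MORPH_CLOSE,np.ones((5,5)))
for k in cv2.findContours(m,cv2.RETR_EXTERNAL,cv2.CHAIN_APPROX_NONE)[0]:
    if cv2.contourArea(k)<200: continue
    b=cv2.boxPoints(cv2.minAreaRect(k)); print(cv2.contourArea(k))
    for p in b: print(p, onz(c,*p,.105).round(4))
# red vice barrel, end points
crop=cv2.resize(im[130:300,290:490],None,fx=4,fy=3.5,interpolation=cv2.INTER_CUBIC)
crop=cv2.resize(im[130:280,290:490],None,fx=4,fy=4,interpolation=cv2.INTER_CUBIC)
cv2.imwrite("pics/crop.png",crop)
E
```

```text
1017.5
[357. 214.] [ 0.4759 -0.0247  0.105 ]
[390. 214.] [ 0.4768 -0.1019  0.105 ]
[390. 247.] [ 0.3997 -0.1007  0.105 ]
[357. 247.] [ 0.3987 -0.0247  0.105 ]
1229.5
[417.64362 214.43565] [ 0.4765 -0.1664  0.105 ]
[458.43567 210.35643] [ 0.4873 -0.2616  0.105 ]
[461.72278 243.2277 ] [ 0.4106 -0.2653  0.105 ]
[420.93073 247.30693] [ 0.4    -0.1717  0.105 ]
```

View pics/crop.png

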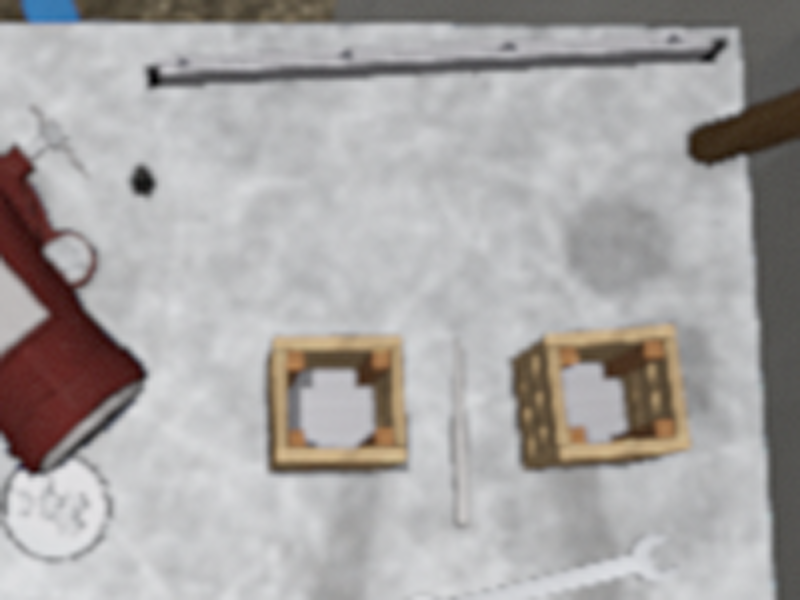

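```bash
python3 - <<'E'
from h import *
c=capture("top")
f=lambda u,v,z:onz(c,290+u/4,130+v/4,z).round(4)[:2]
def box(L,z):
    P=[f(*p,z) for p in L]; fl,fr,nr,nl=P
    n=(nl+nr)/2;b=(fl+fr)/2
    print(P,"near",n,"back",b,"yaw long",np.arctan2(*(b-n)[::-1]),"yaw from edges",[-np.arctan2(*(x-y)) for x,y in((fl,fr),(nl,nr))])
box([(272,338),(402,338),(406,467),(270,468)],.105)
box([(545,334),(675,323),(690,448),(553,461)],.105)
a,b=f(152,84,0),f(717,59,0); print("rail foot",a,b,"mid",(a+b)/2,"yaw",-np.arctan2(*(a-b)),np.linalg.norm(a-b))
a,b=f(152,69,.032),f(717,45,.032); print("rail top",a,b,-np.arctan2(*(a-b)))
print("barrel",f(145,375,.11),f(40,468,.11),"bolt",f(143,192,0),f(143,172,.035),"punch",f(460,340,0),f(462,525,0),"spanner",f(650,545,0),f(440,598,0))
E
```

```text
[array([ 0.4747, -0.027 ]), array([ 0.4756, -0.1031]), array([ 0.4003, -0.1042]), array([ 0.3987, -0.0258])] near [ 0.3995 -0.065 ] back [ 0.47515 -0.06505] yaw long -0.0006609384364750029 yaw from edges [np.float64(0.011825992685649447), np.float64(0.020405330686537965)]
[array([ 0.479 , -0.1865]), array([ 0.4863, -0.2623]), array([ 0.4134, -0.2672]), array([ 0.4049, -0.1886])] near [ 0.40915 -0.2279 ] back [ 0.48265 -0.2244 ] yaw long 0.04758310327698343 yaw from edges [np.float64(0.09600997287996667), np.float64(0.10772385900492379)]
rail foot [0.6649 0.0483] [ 0.6853 -0.3333] mid [ 0.6751 -0.1425] yaw 0.053408280106571955 0.3821448939865611
rail top [0.6646 0.0476] [ 0.6837 -0.3223] 0.05158975963316059
barrel [0.4513 0.0472] [0.3965 0.107 ] bolt [0.5892 0.0532] [0.5936 0.0524] punch [ 0.4913 -0.156 ] [ 0.3714 -0.1545] spanner [ 0.3606 -0.2734] [ 0.3254 -0.1396]
```

The crop shows left crate corners at crop pixels (272,338)–(406,467), the right crate at (545,334)–(690,448) turned slightly left, and the rail foot from (152,84) to (717,59). The barrel's right end is at (145,375). That leaves room to push with the jaws across (y) and the fingers part open.

Emit:
drive_tool(
  series=[
    [0, 0, -0.3, -0.06],
    [0.3, 0.3, -0.65, -0.13],
    [0.6, 0.6, -0.65, -0.206],
    [0.9, 0.9, -0.65, -0.206],
    [1, 1, -0.65, -0.206],
    [1, 1, -0.65, -0.206],
  ],
  fingers=30,
)

```text
time_s: 0.95
tcp_pos: [0.3082, 0.4173, 0.3705]
ee_rot: [[1.0, 0.009, 0.0], [0.009, -1.0, 0.001], [0.0, -0.001, -1.0]]
wrist_force: [-0.8, 0.6, -0.0]
gripper_width: 0.41
```

Emit:
drive_tool(
  series=[
    [0.05, 0.4, 0, 0],
    [0.1, 0.9, 0, 0],
    [0.15, 1, 0, 0],
  ],
)

```text
time_s: 1.32
tcp_pos: [0.3269, 0.2968, 0.3704]
ee_rot: [[1.0, 0.01, 0.0], [0.01, -1.0, 0.0], [0.0, -0.0, -1.0]]
wrist_force: [-0.2, 0.1, 0.9]
gripper_width: 0.345
```

Emit:
drive_tool(
  series=[
    [0.05, 0.4, 0, 0],
    [0.1, 0.9, 0, 0],
    [0.15, 1, 0, 0],
  ],
)

```text
time_s: 1.7
tcp_pos: [0.3465, 0.1773, 0.3705]
ee_rot: [[1.0, 0.009, 0.0], [0.009, -1.0, 0.001], [0.0, -0.001, -1.0]]
wrist_force: [-0.1, 0.9, -0.4]
gripper_width: 0.344
```

Emit:
drive_tool(
  series=[
    [0.05, 0.4, 0, 0],
    [0.1, 0.9, 0, 0],
    [0.1, 1, 0, 0],
  ],
)

```text
time_s: 2.08
tcp_pos: [0.3605, 0.0573, 0.3703]
ee_rot: [[1.0, 0.007, 0.0], [0.007, -1.0, -0.0], [0.0, 0.0, -1.0]]
wrist_force: [0.2, 0.6, 0.2]
gripper_width: 0.344
```

Emit:
drive_tool(
  series=[
    [0.05, 0.4, 0, 0],
    [0.1, 0.9, 0, 0],
    [0.1, 1, 0, 0],
    [0.1, 1, 0, 0],
  ],
)

```text
time_s: 2.58
tcp_pos: [0.3737, -0.0611, 0.37]
ee_rot: [[1.0, 0.009, -0.0], [0.009, -1.0, 0.0], [-0.0, -0.0, -1.0]]
wrist_force: [-0.6, 0.8, 0.8]
gripper_width: 0.346
```

Emit:
drive_tool(
  series=[
    [0, 0.06, 0.45, 0],
    [0, 0.06, 0.9, 0],
    [0, 0.06, 1, 0],
  ],
)

```text
time_s: 2.95
tcp_pos: [0.3717, -0.0675, 0.2478]
ee_rot: [[1.0, 0.013, -0.006], [0.013, -1.0, -0.001], [-0.006, 0.001, -1.0]]
wrist_force: [1.0, -1.0, 0.9]
gripper_width: 0.344
```

Emit:
drive_tool(
  series=[
    [0, 0, 0.3, 0],
    [0, 0, 0.6, 0],
    [0, 0, 0.77, 0],
    [0, 0, 0.77, 0],
  ],
)

```text
time_s: 3.45
tcp_pos: [0.3739, -0.0676, 0.1581]
ee_rot: [[1.0, 0.013, -0.001], [0.013, -1.0, -0.001], [-0.001, 0.001, -1.0]]
wrist_force: [0.3, -0.1, 0.3]
gripper_width: 0.345
```

```bash
python3 - <<'E'
from h import *
s=telemetry.sense(); print(s["time_s"],s["tcp_pos"],s["wrist_force"])
c=capture("top"); a=cv2.resize(c["color"][130:280,290:490],None,fx=3,fy=3,interpolation=cv2.INTER_CUBIC)
w=capture("wrist"); print(w["mount"])
cv2.imwrite("pics/p1.png",np.vstack([a[:,:600],cv2.resize(w["color"][:,:],(600,375))[:150]]))
# tip targets
th=np.radians(np.arange(0,76,8)); h=[.4735,0]; zc=.088
X=-.074*np.cos(th)+zc*np.sin(th); Z=.074*np.sin(th)+zc*np.cos(th)
print(np.c_[np.degrees(th),(X+.074)/.12,-(Z-zc)/.12].round(3))
E
```

```text
3.45 [ 0.37394331 -0.06763247  0.15809218] [ 0.31924985 -0.11651177  0.32397042]
[[ 8.36512965e-04  9.55995390e-01  2.93380494e-01  8.12808091e-02]
 [ 9.99999622e-01 -7.30644394e-04 -4.70447012e-04  3.20130109e-04]
 [-2.35388361e-04  2.93380777e-01 -9.55995640e-01 -9.26954093e-02]
 [ 0.00000000e+00  0.00000000e+00  0.00000000e+00  1.00000000e+00]]
[[ 0.     0.    -0.   ]
 [ 8.     0.108 -0.079]
 [16.     0.226 -0.142]
 [24.     0.352 -0.187]
 [32.     0.482 -0.215]
 [40.     0.616 -0.225]
 [48.     0.749 -0.216]
 [56.     0.88  -0.188]
 [64.     1.005 -0.142]
 [72.     1.124 -0.08 ]]
```

View pics/p1.png

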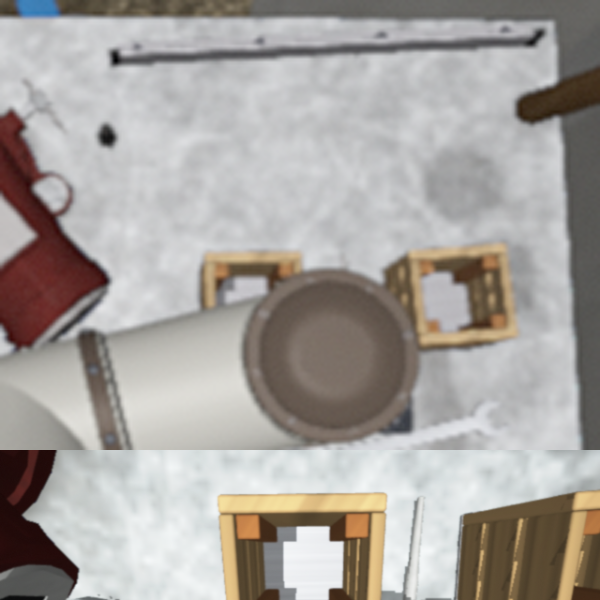

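Emit:
drive_tool(
  series=[
    [0.06, 0, 0, 0],
    [0.13, 0, 0, 0],
    [0.18, 0, -0.035, 0],
    [0.24, 0, -0.075, 0],
    [0.3, 0, -0.11, 0],
    [0.36, 0, -0.14, 0],
    [0.42, 0, -0.16, 0],
    [0.48, 0, -0.185, 0],
    [0.54, 0, -0.2, 0],
  ],
)

```text
time_s: 4.68
tcp_pos: [0.4384, -0.068, 0.1821]
ee_rot: [[1.0, 0.01, 0.001], [0.01, -1.0, 0.0], [0.001, -0.0, -1.0]]
wrist_force: [-2.0, 0.7, 2.8]
gripper_width: 0.347
```

```bash
python3 - <<'E'
from h import *
s=telemetry.sense(); print(s["time_s"],s["tcp_pos"],s["wrist_force"])
c=capture("side"); cv2.imwrite("pics/s1.png",cv2.resize(c["color"][80:230,230:430],None,fx=3,fy=3,interpolation=cv2.INTER_CUBIC))
E
```

```text
4.675 [ 0.43840908 -0.06802352  0.18214033] [-1.95278418  0.66979302  2.80367471]
```

View pics/s1.png

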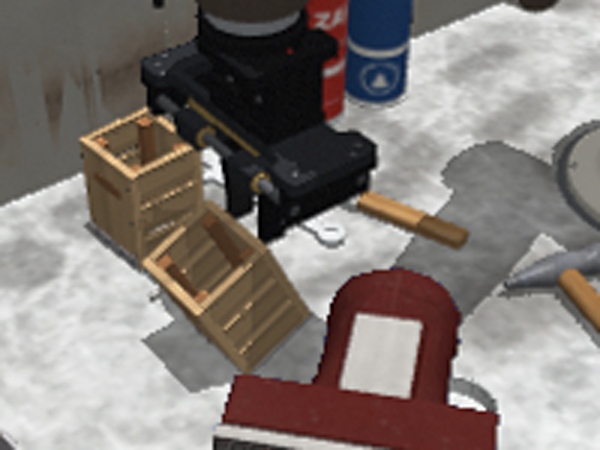

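The left crate is tilted about 28° and pivoting on its heel, with the fingers on the upper near end and clear of the vice. I'll continue the arc.

Emit:
drive_tool(
  series=[
    [0.07, 0, -0.015, 0],
    [0.14, 0, -0.022, 0],
    [0.21, 0, -0.025, 0],
    [0.27, 0, -0.022, 0],
    [0.34, 0, -0.016, 0],
    [0.405, 0, -0.006, 0],
    [0.47, 0, 0.012, 0],
    [0.53, 0, 0.03, 0],
    [0.6, 0, 0.058, 0],
    [0.65, 0, 0.075, 0],
  ],
)

```text
time_s: 5.98
tcp_pos: [0.5161, -0.0673, 0.1724]
ee_rot: [[1.0, 0.01, -0.001], [0.01, -1.0, -0.0], [-0.001, 0.0, -1.0]]
wrist_force: [0.4, 0.4, -0.6]
gripper_width: 0.345
```

Emit:
drive_tool(
  series=[
    [0.04, 0, 0.03, 0],
    [0.08, 0, 0.05, 0],
    [0, 0, -0.1, 0],
    [-0.1, 0, -0.4, 0],
    [-0.1, 0, -0.5, 0],
  ],
)

```text
time_s: 6.6
tcp_pos: [0.5036, -0.0674, 0.2362]
ee_rot: [[1.0, 0.011, 0.005], [0.011, -1.0, 0.001], [0.005, -0.001, -1.0]]
wrist_force: [0.5, 1.3, 0.1]
gripper_width: 0.342
```

```bash
python3 - <<'E'
from h import *
s=telemetry.sense(); print(s["time_s"],s["tcp_pos"],s["wrist_force"])
c=capture("side"); cv2.imwrite("pics/s2.png",cv2.resize(c["color"][80:230,230:430],None,fx=3,fy=3,interpolation=cv2.INTER_CUBIC))
E
```

```text
6.6 [ 0.50356619 -0.06739471  0.23619911] [0.46081972 1.25485902 0.12194464]
```

View pics/s2.png

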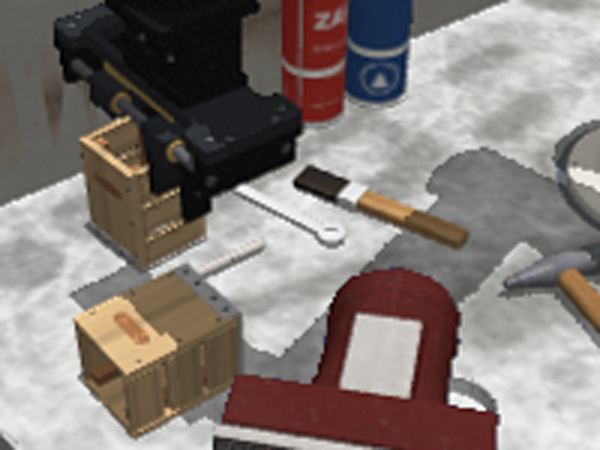

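The left crate now lies flat on its back end, and the punch is undisturbed. On to the right crate.

Emit:
drive_tool(
  series=[
    [-0.4, 0.4, 0, -0.016],
    [-0.8, 0.8, 0, -0.032],
    [-1, 1, 0, -0.032],
    [-1, 1, 0, -0.032],
  ],
)

```text
time_s: 7.15
tcp_pos: [0.3824, -0.1898, 0.2325]
ee_rot: [[0.998, 0.07, -0.001], [0.07, -0.998, 0.0], [-0.001, -0.001, -1.0]]
wrist_force: [0.9, -0.6, -0.4]
gripper_width: 0.344
```

```bash
python3 - <<'E'
from h import *
s=telemetry.sense(); R=np.array(s["ee_rot"]); p=s["tcp_pos"]; print(p,s["time_s"])
t=np.array([.3835,-.228,.158]); print(R.T@(t-p)/.12, np.arctan2(R[1,0],R[0,0]))
E
```

```text
[ 0.38242306 -0.1898193   0.23253699] 7.15
[-0.01268039  0.31837766  0.62097185] 0.07028982293368623
```

Emit:
drive_tool(
  series=[
    [-0.01, 0.32, 0.1, 0],
    [-0.01, 0.32, 0.4, 0],
    [-0.01, 0.32, 0.62, 0],
    [-0.01, 0.32, 0.62, 0],
  ],
)

```text
time_s: 7.65
tcp_pos: [0.3859, -0.2265, 0.1567]
ee_rot: [[0.997, 0.074, -0.005], [0.074, -0.997, 0.001], [-0.005, -0.001, -1.0]]
wrist_force: [0.7, 0.6, 0.5]
gripper_width: 0.347
```

Emit:
drive_tool(
  series=[
    [0.06, 0, 0, 0],
    [0.13, 0, 0, 0],
    [0.18, 0, -0.035, 0],
    [0.24, 0, -0.075, 0],
    [0.3, 0, -0.11, 0],
    [0.36, 0, -0.14, 0],
    [0.42, 0, -0.16, 0],
    [0.48, 0, -0.185, 0],
    [0.54, 0, -0.2, 0],
  ],
)

```text
time_s: 8.78
tcp_pos: [0.4518, -0.2222, 0.1826]
ee_rot: [[0.997, 0.074, 0.0], [0.074, -0.997, -0.0], [0.0, 0.0, -1.0]]
wrist_force: [-1.2, 0.0, 0.8]
gripper_width: 0.343
```

Emit:
drive_tool(
  series=[
    [0.07, 0, -0.015, 0],
    [0.14, 0, -0.022, 0],
    [0.21, 0, -0.025, 0],
    [0.27, 0, -0.022, 0],
    [0.34, 0, -0.016, 0],
    [0.405, 0, -0.006, 0],
    [0.47, 0, 0.012, 0],
    [0.53, 0, 0.03, 0],
    [0.6, 0, 0.058, 0],
    [0.65, 0, 0.075, 0],
  ],
)

```text
time_s: 10.02
tcp_pos: [0.5294, -0.2163, 0.1731]
ee_rot: [[0.997, 0.074, -0.0], [0.074, -0.997, 0.0], [-0.0, -0.0, -1.0]]
wrist_force: [-0.6, 0.4, -0.1]
gripper_width: 0.344
```

Emit:
drive_tool(
  series=[
    [0.04, 0, 0.03, 0],
    [0.08, 0, 0.05, 0],
    [0, 0, -0.1, 0],
    [-0.1, 0, -0.4, 0],
    [-0.1, 0, -0.8, 0],
    [-0.5, 0, -1, 0],
    [-0.8, 0, -1, 0],
  ],
)

```text
time_s: 10.9
tcp_pos: [0.432, -0.2238, 0.2972]
ee_rot: [[0.997, 0.074, 0.006], [0.074, -0.997, -0.002], [0.006, 0.002, -1.0]]
wrist_force: [0.3, 0.2, -0.9]
gripper_width: 0.343
```

```bash
python3 - <<'E'
from h import *
s=telemetry.sense(); print(s["time_s"],s["tcp_pos"],s["wrist_force"],s["joints"])
c=capture("side"); a=cv2.resize(c["color"][80:230,230:430],None,fx=3,fy=3,interpolation=cv2.INTER_CUBIC)[:,:400]
t=capture("top"); b=cv2.resize(t["color"][180:255,345:475],None,fx=3,fy=6)
b=cv2.resize(t["color"][180:292,350:450],None,fx=4,fy=4,interpolation=cv2.INTER_CUBIC)
cv2.imwrite("pics/s3.png",np.hstack([a[:448],b]))
E
```

```text
10.9 [ 0.43200709 -0.22381848  0.29719912] [ 0.29250583  0.16396254 -0.867671  ] [-8.19753364e+00  8.07292850e+00 -1.80981846e+01  3.60653234e-02
 -6.34480286e+01  1.02443204e+02]
```

View pics/s3.png

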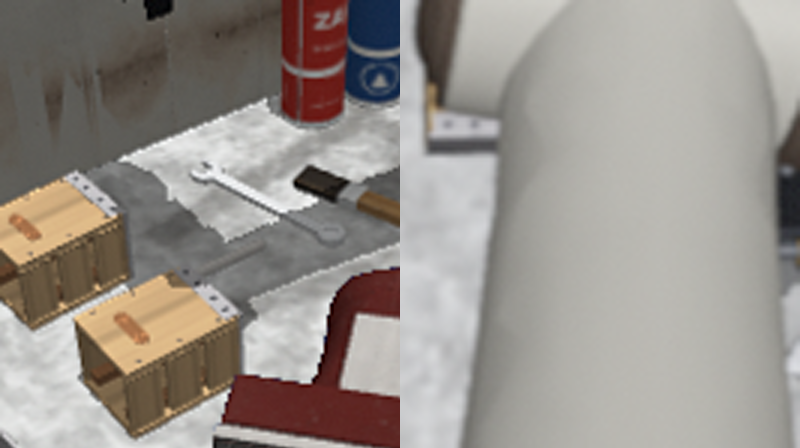

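Both crates are on their back ends. I'll move the arm out of the top view to look at the undersides.

Emit:
drive_tool(
  series=[
    [-0.1, -0.4, -0.3, 0],
    [-0.1, -0.9, -0.5, 0],
    [-0.1, -1, -0.5, 0],
  ],
)

```text
time_s: 11.38
tcp_pos: [0.4124, -0.1029, 0.3565]
ee_rot: [[0.997, 0.078, 0.007], [0.078, -0.997, 0.001], [0.007, -0.0, -1.0]]
wrist_force: [-0.1, -0.8, -0.1]
gripper_width: 0.345
```

Emit:
drive_tool(
  series=[
    [0, -0.4, 0, 0],
    [0, -0.9, 0, 0],
    [0, -1, 0, 0],
  ],
)

```text
time_s: 11.75
tcp_pos: [0.403, 0.0169, 0.3534]
ee_rot: [[0.997, 0.078, -0.0], [0.078, -0.997, 0.0], [-0.0, -0.0, -1.0]]
wrist_force: [0.4, -0.8, -0.3]
gripper_width: 0.345
```

Emit:
drive_tool(
  series=[
    [0, -0.4, 0, 0],
    [0, -0.9, 0, 0],
    [0, -1, 0, 0],
  ],
)

```text
time_s: 12.12
tcp_pos: [0.3946, 0.1363, 0.3532]
ee_rot: [[0.997, 0.077, -0.001], [0.077, -0.997, -0.001], [-0.001, 0.001, -1.0]]
wrist_force: [-0.9, -1.0, 0.2]
gripper_width: 0.343
```

```bash
python3 - <<'E'
from h import *
s=telemetry.sense(); print(s["time_s"],s["tcp_pos"],s["wrist_force"])
t=capture("top"); cv2.imwrite("pics/top4.png",t["color"])
b=cv2.resize(t["color"][135:255,345:475],None,fx=5,fy=5,interpolation=cv2.INTER_CUBIC)
cv2.imwrite("pics/t4.png",b)
E
```

```text
12.125 [0.39455199 0.13630672 0.35317501] [-0.88958146 -1.01389807  0.2113477 ]
```

View pics/t4.png

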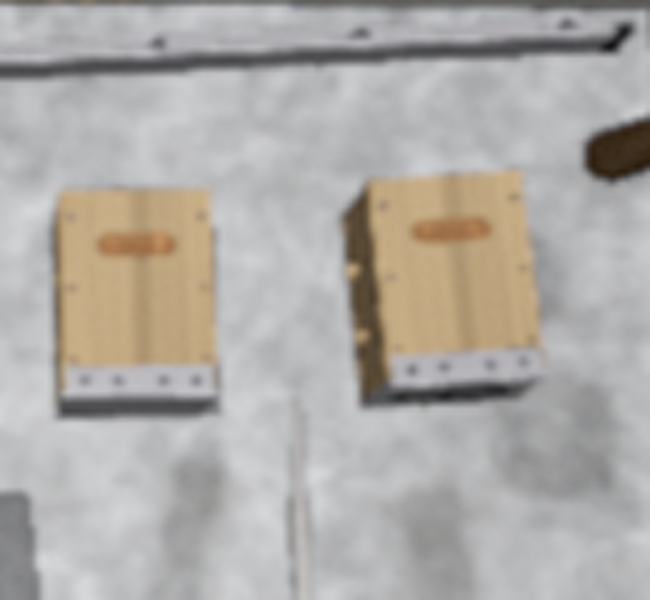

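Both crates are flat, and the left underside shows at crop pixels (60–217, 397–412), the right at (365–545, 380–402). The right one seems to have a dark blotch in the middle, so I'll read the pixel values.

```bash
python3 - <<'E'
from h import *
g=cv2.cvtColor(cv2.imread("pics/top4.png"),cv2.COLOR_BGR2GRAY)
np.set_printoptions(linewidth=250)
print(g[209:220,356:391]); print(g[205:218,416:457])
E
```

```text
[[133 155 183 186 183 179 179 181 185 186 188 185 182 184 187 187 187 188 187 187 185 182 183 186 187 188 188 184 181 185 186 167 150 182 203]
 [134 153 184 189 180 160 158 177 187 190 187 173 156 169 185 189 188 188 189 186 173 154 161 180 186 189 184 165 152 173 184 167 149 181 202]
 [136 147 182 190 180 156 156 178 189 190 187 171 148 161 182 189 187 189 189 187 171 147 157 179 187 189 184 158 146 170 184 170 149 177 198]
 [136 145 181 194 191 183 184 190 193 193 193 185 177 179 188 191 191 190 190 189 183 175 180 187 191 192 190 182 179 185 189 175 156 176 196]
 [139 158 185 190 187 186 187 187 187 187 186 178 172 171 174 176 176 175 175 175 174 174 174 177 185 189 190 188 189 190 189 180 166 182 200]
 [134 128 145 144 142 142 142 141 141 139 139 133 127 128 128 129 129 129 128 128 129 127 128 128 137 141 143 142 141 142 139 137 146 182 202]
 [128  94  94  91  91  90  91  90  90  90  89  87  86  85  87  87  86  86  86  86  86  86  84  83  85  87  87  85  85  84  89 103 136 181 203]
 [133  84  75  77  77  78  78  79  78  79  79  78  79  77  77  78  77  78  77  77  77  77  78  77  
[... 1945 characters left out ...]
07 136 154 160 161 162 163 163]
 [166 104  73  81  80  83  73  63  50  44  55  63  62  59  63  61  54  42  43  54  62  61  58  61  67  77  83  89  92  96 101 106 117 138 156 162 164 164 165 163 162]
 [167 113  87  90  93  94  92  87  84  87  91 102 101  92  94 106 107 106 105 110 113 115 116 117 122 135 144 142 143 146 148 149 153 161 164 165 165 167 165 165 162]
 [178 147 133 137 145 143 145 146 155 161 165 170 170 155 159 173 176 174 174 173 170 171 170 170 170 170 169 163 158 155 157 159 162 164 165 164 165 166 167 166 163]
 [192 184 182 183 183 183 183 185 189 193 191 191 188 182 182 188 188 186 185 183 184 182 182 180 179 174 173 167 158 155 154 156 156 158 159 161 162 163 165 168 169]]
```

The right underside has dark marks down to grey 42 in its middle, while the left is an even 78. So the right one looks stamped, and I'll confirm with the wrist camera, turned half round so that it looks forward.

Emit:
drive_tool(
  series=[
    [0, 0.2, 0, 0.09],
    [0, 0.4, 0, 0.18],
    [0, 0.6, 0, 0.27],
    [0, 0.8, 0, 0.36],
    [0, 1, 0, 0.45],
    [0, 1, 0, 0.54],
    [0, 1, 0, 0.63],
    [0, 1, 0, 0.72],
    [0, 1, 0, 0.8],
  ],
)

```text
time_s: 13.3
tcp_pos: [0.4032, 0.0131, 0.3532]
ee_rot: [[0.037, -0.999, -0.001], [-0.999, -0.037, -0.001], [0.001, 0.001, -1.0]]
wrist_force: [0.4, 0.5, -0.3]
gripper_width: 0.346
```

Emit:
drive_tool(
  series=[
    [0.2, 0, 0, 0.09],
    [0.4, 0, 0, 0.18],
    [0.6, 0, 0, 0.27],
    [0.8, 0, 0, 0.36],
    [1, 0, 0, 0.45],
    [1, 0, 0, 0.54],
    [1, 0, 0, 0.63],
    [1, 0, 0, 0.72],
    [1, 0, 0, 0.783],
    [1, 0, 0, 0.783],
  ],
)

```text
time_s: 14.55
tcp_pos: [0.4082, -0.1063, 0.3533]
ee_rot: [[-0.999, -0.049, -0.001], [-0.049, 0.999, -0.0], [0.001, -0.0, -1.0]]
wrist_force: [-1.3, -0.3, 0.8]
gripper_width: 0.348
```

Emit:
drive_tool(
  series=[
    [0, -0.4, 0, 0],
    [0, -0.8, 0, 0],
    [0, -0.8, 0, 0],
  ],
)

```text
time_s: 14.92
tcp_pos: [0.413, -0.2037, 0.3529]
ee_rot: [[-0.999, -0.046, -0.002], [-0.046, 0.999, -0.0], [0.002, -0.0, -1.0]]
wrist_force: [0.2, -0.3, -0.3]
gripper_width: 0.344
```

```bash
python3 - <<'E'
from h import *
s=telemetry.sense(); print(s["time_s"],s["tcp_pos"],s["ee_rot"],s["wrist_force"],s["joints"])
w=capture("wrist"); cv2.imwrite("pics/w5.png",w["color"])
t=dict(fx=1)
c=capture("top")
f=lambda u,v,z:onz(c,345+u/5,135+v/5,z).round(4)[:2]
for n,q in (("R",[(367,182),(522,170),(548,377),(385,388)]),("L",[(58,190),(212,190),(218,398),(60,397)])):
    P=[f(*p,.074) for p in q]; fl,fr,nr,nl=P
    print(n,P,"near",(nl+nr)/2,"far",(fl+fr)/2,[-np.arctan2(*(x-y)) for x,y in((fl,fr),(nl,nr))],np.arctan2(*((fl+fr-nl-nr))[::-1]))
E
```

```text
14.925 [ 0.41300166 -0.20373679  0.35287672] [[-9.98928676e-01 -4.62472612e-02 -1.64064303e-03]
 [-4.62470211e-02  9.98930017e-01 -1.84050990e-04]
 [ 1.64739942e-03 -1.07978959e-04 -9.99998637e-01]] [ 0.15184045 -0.29673934 -0.31768937] [-5.94252866e+00  3.31009182e+00 -1.53527642e+01  2.13314441e-02
 -7.14295503e+01 -8.14135678e+01]
R [array([ 0.5893, -0.1781]), array([ 0.5961, -0.2545]), array([ 0.4923, -0.2624]), array([ 0.486 , -0.1837])] near [ 0.48915 -0.22305] far [ 0.5927 -0.2163] [np.float64(0.08877131531953825), np.float64(0.07988048821206846)] 0.06509380586975189
L [array([ 0.5838, -0.0254]), array([ 0.5845, -0.1016]), array([ 0.4802, -0.103 ]), array([ 0.4798, -0.0264])] near [ 0.48   -0.0647] far [ 0.58415 -0.0635 ] [np.float64(0.009186093309932591), np.float64(0.0052218846507766925)] 0.011521333682939883
```

View pics/w5.png

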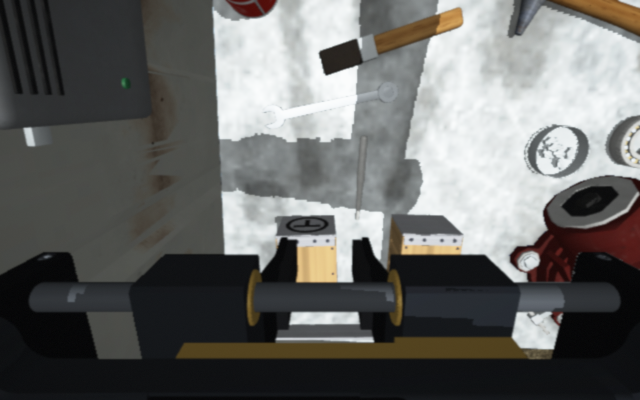

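Confirmed: the stamp (ring with T) at pixel (306,224) is on the right-hand crate. Next I'll go down behind it.

Emit:
drive_tool(
  series=[
    [-0.2, -0.18, 0.4, 0],
    [-0.35, -0.18, 0.9, 0],
    [-0.35, -0.18, 1, 0],
    [-0.35, -0.18, 1, 0],
  ],
)

```text
time_s: 15.52
tcp_pos: [0.4566, -0.2199, 0.2338]
ee_rot: [[-0.999, -0.052, -0.001], [-0.052, 0.999, -0.0], [0.001, -0.0, -1.0]]
wrist_force: [0.4, -0.1, 0.1]
gripper_width: 0.345
```

Emit:
drive_tool(
  series=[
    [0, 0, 0.3, 0],
    [0, 0, 0.6, 0],
    [0, 0, 0.9, 0],
    [0, 0, 1, 0],
    [0, 0, 1, 0],
  ],
)

```text
time_s: 16.15
tcp_pos: [0.4575, -0.2204, 0.1148]
ee_rot: [[-0.999, -0.051, 0.002], [-0.051, 0.999, -0.001], [-0.002, -0.001, -1.0]]
wrist_force: [0.2, 0.3, -0.3]
gripper_width: 0.345
```

```bash
python3 - <<'E'
from h import *
s=telemetry.sense(); print(s["time_s"],s["tcp_pos"],s["ee_rot"][:2,:2],s["wrist_force"])
mid=np.array([.6745,-.1425]);n=np.array([np.cos(.053),np.sin(.053)]);p=s["tcp_pos"][:2]
print("dist tcp->rail",(mid-p)@n, "to contact", (mid-p)@n-.105-.0095)
E
```

```text
16.15 [ 0.45752809 -0.22036272  0.11483589] [[-0.99870785 -0.05078051]
 [-0.05078203  0.9987095 ]] [ 0.21634183  0.31791559 -0.27388039]
dist tcp->rail 0.22079203851500553 to contact 0.10629203851500554
```

Emit:
drive_tool(
  series=[
    [-0.06, 0, 0, 0],
    [-0.12, 0, 0, 0],
    [-0.18, 0, 0, 0],
    [-0.24, 0, 0, 0],
    [-0.3, 0, 0, 0],
    [-0.36, 0, 0, 0],
    [-0.42, 0, 0, 0],
    [-0.48, 0, 0, 0],
    [-0.54, 0, 0, 0],
    [-0.6, 0, 0, 0],
  ],
)

```text
time_s: 17.4
tcp_pos: [0.5292, -0.2167, 0.1133]
ee_rot: [[-0.999, -0.05, 0.0], [-0.05, 0.999, 0.0], [-0.0, 0.0, -1.0]]
wrist_force: [-2.5, 0.2, -1.2]
gripper_width: 0.344
```

Emit:
drive_tool(
  series=[
    [-0.04, 0, 0, 0],
    [-0.07, 0, 0, 0],
    [-0.1, 0, 0, 0],
    [-0.13, 0, 0, 0],
    [-0.16, 0, 0, 0],
    [-0.18, 0, 0, 0],
    [-0.2, 0, 0, 0],
  ],
)

```text
time_s: 18.27
tcp_pos: [0.5526, -0.2155, 0.1135]
ee_rot: [[-0.999, -0.05, -0.0], [-0.05, 0.999, 0.0], [0.0, 0.0, -1.0]]
wrist_force: [-1.7, 0.5, -1.2]
gripper_width: 0.347
```

```bash
python3 - <<'E'
from h import *
s=telemetry.sense(); print(s["time_s"],s["tcp_pos"],s["ee_rot"][:2,:2],s["wrist_force"])
t=capture("side"); 
b=cv2.resize(t["color"][110:260,170:350],None,fx=4,fy=4,interpolation=cv2.INTER_CUBIC)
cv2.imwrite("pics/t6.png",b)
E
```

```text
18.275 [ 0.55263703 -0.2155321   0.11345018] [[-0.99876352 -0.04971352]
 [-0.04971352  0.99876352]] [-1.68268094  0.46050605 -1.23204729]
```

View pics/t6.png

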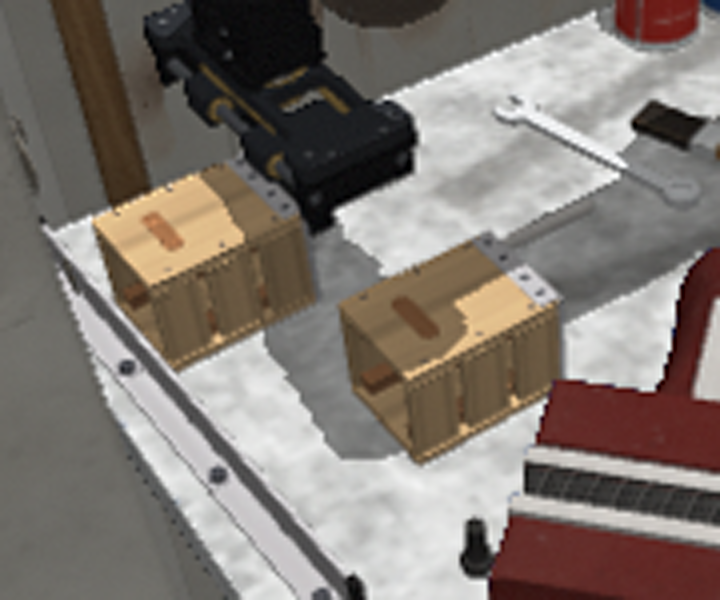

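The stamped crate is square and close to the rail, with a gap still at crop pixel (180,365). I'll creep on and watch the force.

Emit:
drive_tool(
  series=[
    [-0.01, 0, 0, 0],
    [-0.02, 0, 0, 0],
    [-0.03, 0, 0, 0],
    [-0.04, 0, 0, 0],
    [-0.05, 0, 0, 0],
    [-0.06, 0, 0, 0],
  ],
)

```text
time_s: 19.08
tcp_pos: [0.5598, -0.2152, 0.1135]
ee_rot: [[-0.999, -0.05, -0.0], [-0.05, 0.999, -0.0], [0.0, -0.0, -1.0]]
wrist_force: [-2.3, -0.4, -0.2]
gripper_width: 0.342
```

Emit:
drive_tool(
  series=[
    [-0.008, 0, 0, 0],
    [-0.016, 0, 0, 0],
  ],
)

```text
time_s: 19.32
tcp_pos: [0.561, -0.2151, 0.1135]
ee_rot: [[-0.999, -0.05, -0.002], [-0.05, 0.999, 0.0], [0.002, 0.0, -1.0]]
wrist_force: [-5.4, -1.2, 2.0]
gripper_width: 0.344
```

Emit:
drive_tool(
  series=[
    [-0.008, 0, 0, 0],
    [-0.016, 0, 0, 0],
  ],
)

```text
time_s: 19.58
tcp_pos: [0.5613, -0.2151, 0.1135]
ee_rot: [[-0.999, -0.049, -0.006], [-0.049, 0.999, 0.0], [0.006, 0.001, -1.0]]
wrist_force: [-10.1, -0.9, 5.8]
gripper_width: 0.342
```

The force rises and the TCP stalls at x = 0.561, so the crate is on the rail. I'll hold, back off, lift clear and check.

Emit:
drive_tool(
  series=[
    [-0.01, 0, 0, 0],
    [-0.01, 0, 0, 0],
    [-0.01, 0, 0, 0],
  ],
)

```text
time_s: 19.95
tcp_pos: [0.5614, -0.2151, 0.1135]
ee_rot: [[-0.999, -0.049, -0.008], [-0.049, 0.999, 0.001], [0.008, 0.001, -1.0]]
wrist_force: [-9.9, -0.4, 7.6]
gripper_width: 0.345
```

Emit:
drive_tool(
  series=[
    [0.02, 0, 0, 0],
    [0.06, 0, 0, 0],
    [0.15, 0, 0, 0],
    [0.3, 0, 0, 0],
    [0.45, 0, 0, 0],
    [0.45, 0, -0.4, 0],
    [0.45, 0, -0.8, 0],
    [0.45, 0, -1, 0],
  ],
)

```text
time_s: 20.95
tcp_pos: [0.5118, -0.2178, 0.2368]
ee_rot: [[-0.999, -0.05, 0.006], [-0.05, 0.999, -0.001], [-0.006, -0.002, -1.0]]
wrist_force: [0.2, 0.2, -0.8]
gripper_width: 0.347
```

Emit:
drive_tool(
  series=[
    [0.3, 0.3, -0.4, 0],
    [0.3, 0.7, -0.8, 0],
    [0.3, 1, -1, 0],
    [0.3, 1, -1, 0],
  ],
)

```text
time_s: 21.45
tcp_pos: [0.4696, -0.0976, 0.357]
ee_rot: [[-0.998, -0.054, 0.009], [-0.054, 0.999, 0.001], [-0.009, 0.0, -1.0]]
wrist_force: [0.8, 1.0, 1.0]
gripper_width: 0.345
```

Emit:
drive_tool(
  series=[
    [0, 0.4, 0, 0],
    [0, 0.8, 0, 0],
    [0, 1, 0, 0],
  ],
)

```text
time_s: 21.82
tcp_pos: [0.4625, 0.0214, 0.3525]
ee_rot: [[-0.999, -0.051, -0.001], [-0.051, 0.999, 0.0], [0.001, 0.0, -1.0]]
wrist_force: [0.4, -0.9, 0.3]
gripper_width: 0.345
```

Emit:
drive_tool(
  series=[
    [0, 0.4, 0, 0],
    [0, 0.8, 0, 0],
    [0, 1, 0, 0],
    [0, 1, 0, 0],
  ],
)

```text
time_s: 22.32
tcp_pos: [0.4569, 0.1409, 0.3522]
ee_rot: [[-0.999, -0.052, -0.001], [-0.052, 0.999, -0.001], [0.001, -0.001, -1.0]]
wrist_force: [0.9, 0.0, -0.4]
gripper_width: 0.346
```

```bash
python3 - <<'E'
from h import *
s=telemetry.sense(); print(s["time_s"],s["tcp_pos"],s["wrist_force"])
t=capture("top"); b=cv2.resize(t["color"][135:225,345:475],None,fx=5,fy=5,interpolation=cv2.INTER_CUBIC)
a=cv2.resize(capture("side")["color"][130:210,170:300],None,fx=5,fy=5,interpolation=cv2.INTER_CUBIC)[:150*2+0]
cv2.imwrite("pics/t7.png",np.vstack([b[:300],a[:,:650]]))
E
```

```text
22.325 [0.45687856 0.14094305 0.35224255] [ 0.92045774  0.00777316 -0.41926752]
```

View pics/t7.png

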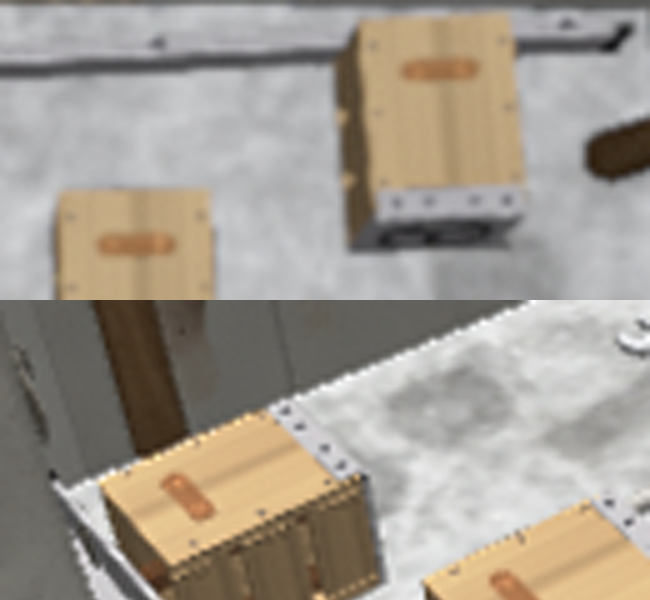

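The stamped crate's far edge at (355,20)–(512,12) overlaps the rail, and its near underside shows the ring. I'll check the gap numerically and hand in if it is within tolerance.

```bash
python3 - <<'E'
from h import *
c=capture("top"); f=lambda u,v,z:onz(c,345+u/5,135+v/5,z)[:2]
fl,fr,nr,nl=[f(*p,.074) for p in [(355,20),(512,12),(526,213),(372,218)]]
mid=np.array([.6745,-.1425]);n=np.array([np.cos(.053),np.sin(.053)])
print("far edge ends vs rail",[(p-mid)@n for p in(fl,fr)],"near +105",[(p-mid)@n+.105 for p in(nl,nr)],"yaw",[-np.arctan2(*(a-b)) for a,b in((fl,fr),(nl,nr))])
print(telemetry.sense()["wrist_force"]); 
E
```

```text
far edge ends vs rail [np.float64(-0.0026684678530204307), np.float64(-0.002103466514898102)] near +105 [np.float64(-0.00042747911239958414), np.float64(-0.0011985723004292181)] yaw [np.float64(0.06017418032918185), np.float64(0.04279467134898131)]
[ 0.91941731 -0.75465165 -0.09802293]
```

Gap ≈ 0–3 mm by image, force stall confirmed contact, squareness within 0.01 rad.

```bash
python3 -c "
from h import *
print(order.finish_job())"
```

```text
the job is handed in; nothing more can be done
None
```

I tipped both crates onto their back ends and pushed the stamped one against the rail, then handed the job in at about 22 s. It was the right-hand crate, and the wrist camera confirmed the ring-and-T stamp. I left the other crate where it was tipped.

- **Contact with the rail:** the push force rose to about 10 N as the arm stalled, well under the 45 N limit. I then backed off and moved the arm clear.
- **Gap and squareness:** the images put the rim 0–3 mm from the rail face. The crate is square to it within about 0.01 rad, with about 2 mm of calibration error.
- **Other crate:** it is on its back end, and its lower back edge moved about 5 mm by the images, against the 70 mm allowed.
- **Bystanders:** the pictures showed none disturbed, but I measured no bystander shifts at the end.
- **Disagreements:** no check failed. The two image estimates of the gap, from the far and near edges, differed by about 1–2 mm. The right crate's starting angle read 0.05–0.10 rad depending on which edges I used, and I worked with about 0.075.

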